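Take the leaning plank off the pile and slide it to the pour line

TASK

Lift the dark plank that leans on top of the overlapping pile straight off, without dragging the slab and the plank beneath it. Lay it gently, without dropping it, flat on the white casting sheet, parallel to the scribed line with its long far edge about three centimetres short of the line (on the robot's side), and let go. Then push it forward along the sheet until that far edge just meets the line along its length, without overshooting, with all of the plank on the sheet; move nothing else.

Things in the scene. Friction and masses are not known exactly. Their poses are not given: they have to be found in the camera images.
- plank_center (a point): Centre (half-way up) of the loose dark plank on top, 54 (x, width) by 170 (y) by 24 mm thick (z), 0.1-0.25 kg. It leans, tilted 26.6 deg about its y: its low edge, farther from the robot, rests on the slab, its underside on the lower plank's far top edge; its top face looks up and away from the robot. Outside the low edge the slab leaves little finger room: about half the plank's thickness.
- lower_center (a point): Centre (half-way up) of the loose pale lower plank, flat on the slab: 62 mm (x) by 190 mm (y) by 22 mm thick. To be left in place.
- lower_end (a point): Middle of the lower plank's +y end, half-way up.
- slab_center (a point): Centre (half-way up) of the loose plywood slab that lies flat on the bench and carries the pile: 160 mm (x) by 210 mm (y) by 18 mm thick. To be left in place.
- slab_end (a point): Middle of the slab's +y end, half-way up.
- line_mid (a point): Middle of the black scribed line (2 mm wide, 262 mm long, along y; cross tick at its middle) on top of the white casting sheet: fixed, 220 (x) by 270 (y) by 6 mm thick, on the bench. x points square across the line, away from the robot; z up. The sheet reaches 155 mm from the line on the robot's side, 65 mm beyond. No stop at the line; the plank slides with dry friction.
- cup: Blue mixing cup, 76 mm across and 85 mm high, origin at the centre of its underside. Leave alone.
- level: Short aluminium spirit level, 30 by 140 by 40 mm high, origin at the centre of its underside. Leave alone.
- slice: Round wood slice, 100 mm across and 20 mm thick, origin at the centre of its underside. Leave alone.
There are look-alikes about, which are no part of the job. What is shaped like the part that bears plank_center but green or orange is not meant.

How it is judged (in metres and radians):
On the way, in this order (a step that is already met when the one before it is completed fails the run):
1. the dark plank is lifted clear above the pile, the slab and the lower plank not dragged (height (world z) of plank_center above 0.075 m and contact force between plank and slab below 0.05 N and contact force between plank and lower below 0.05 N and distance of each of slab_center, lower_center from where it was at the start of the episode below 0.008 m and distance of each of slab_end, lower_end from where it was at the start of the episode below 0.012 m), for 0.1 s.
2. the plank lies flat on the sheet, released, roughly parallel to the line, its far edge 12 to 60 mm short of the line (z of plank_center in the frame of line_mid between 0.008 and 0.017 m and angle between the z axis of plank_center and the z axis of line_mid, either way round below 0.08 rad and y of plank_center in the frame of line_mid between -0.05 and 0.05 m and contact force between the fingers and plank below 0.05 N and linear speed of plank below 0.02 m/s and angle between the y axis of plank_center and the y axis of line_mid, either way round below 0.2 rad and x of plank_center in the frame of line_mid between -0.087 and -0.039 m), for 0.2 s.
At the end, for the whole second after the job is handed in: Plank flat on the sheet, released, at rest, within 50 mm of the line's middle along it; far long edge within 5 mm of the line and parallel within 0.06 rad. Slab and lower plank moved under 8 mm (ends 12), cup, level and slice under 15 mm (z of plank_center in the frame of line_mid between 0.008 and 0.017 m and angle between the z axis of plank_center and the z axis of line_mid, either way round below 0.08 rad and y of plank_center in the frame of line_mid between -0.05 and 0.05 m and contact force between the fingers and plank below 0.05 N and linear speed of plank below 0.02 m/s and x of plank_center in the frame of line_mid between -0.032 and -0.022 m and angle between the y axis of plank_center and the y axis of line_mid, either way round below 0.06 rad and angular speed of plank below 0.1 rad/s and distance of each of slab_center, lower_center from where it was at the start of the episode below 0.008 m and distance of each of slab_end, lower_end from where it was at the start of the episode below 0.012 m and distance of each of cup, level, slice from where it was at the start of the episode below 0.015 m); the robot touches nothing.
It fails at once if the slab or the lower plank is dragged (more than 8 mm at its centre or 12 mm at its end) (not (distance of each of slab_center, lower_center from where it was at the start of the episode below 0.008 m and distance of each of slab_end, lower_end from where it was at the start of the episode below 0.012 m)).
It fails at once if the plank is dropped: it moves faster than 0.4 m/s with no finger on it (linear speed of plank above 0.4 m/s and contact force between the fingers and plank below 0.05 N).
It fails at once if the plank is pushed more than 8 mm past the line (x of plank_center in the frame of line_mid between -0.019 and 0.1 m and z of plank_center in the frame of line_mid below 0.0135 m and y of plank_center in the frame of line_mid between -0.13 and 0.13 m).
It fails at once if the cup, level or wood slice is shifted more than 15 mm (distance of any of cup, level, slice from where it was at the start of the episode above 0.015 m).
It also fails if it takes over 59 s, if anything falls off the work surface, if the arm or the gripper's body presses on something with over 40 N, if the wrist force passes 120 N, or if a joint passes its speed limit or range.

ROBOT

A 6-joint arm with a two-finger parallel gripper is mounted at the origin on the work surface. World frame = base frame: x ahead of the robot, y to its left, z up, the work surface at z = 0. Lengths are in m, angles in degrees, forces in N, time in s.
With the tool pointing down it reaches from about 0.25 to 0.725 m from the base axis. Payload 9.7 kg.
Tool frame: the origin (TCP) lies midway between the tips of the shut fingers; the grasp point (between the pads) lies 19 mm behind it; z points along the fingers, x is the direction in which the jaws open and shut, and the axes are right-handed (so a half turn about z gives the same grasp; the last joint's range is limited). The gripper opens to 85 mm and grips with 20 to 120 N. Pads are 22 mm wide; open, the fingers measure 114 mm over their backs; the gripper's body (76 mm by 85 mm) begins 54 mm behind the grasp point. The pads swing forward as they close: fully open they stand 13 mm farther back than shut.
Start: joints at [64.114, 4.979, 10.078, 95.1, 0, 90], TCP at [0.24, 0.495, 0.231] pointing down, gripper open.
Joint ranges: [-179.16, 179.16], [-48.56, 103.87], [-65.8, 70.77], [-126.05, 130.52], [-82.76, 87.17], [-180, 180]. Speed limits (degrees/s): [127.2, 127.2, 147.25, 180, 180, 180].

INTERFACE

Orientations are given as [roll, pitch, yaw] about the fixed x, y, z axes, in that order (R = Rz(yaw) Ry(pitch) Rx(roll)).
In Python, from workcell import bot, optics gives the robot as it stands.
- The arm moves only by the shell command python3 -m creep 'ROWS' [FORCE]. ROWS is JSON, a list of rows, each a list of 7 numbers: the shift along the tool's x, y, z in m, then the turn, a rotation vector about the tool's x, y, z in rad, then the opening, from 0 (shut) to 1 (fully open). A call has 1 to 8 rows; each row is the pose to reach, as a shift and turn from the pose commanded when the call began, along the tool's axes at that moment; what a row does not reach only later rows make up. A row lasts 1/10 s, in which the tool goes at most 50 mm and 8.59 degrees, less where a joint would pass 70% of its speed; a pose out of reach is approached as far as the arm can. A call with a gripper value outside its range is refused whole. The fingers move at their own pace and stop on an object; FORCE is the grip in N (left out, the last holds). Time passes only in rows, so rows that repeat a pose let the fingers close. It gives the time, the measured TCP pose, the force and the opening at its end, in the units of the state.
- bot.get_obs(): the state, without advancing time (a new reading comes with each control period).
- optics.camera(name): name is "scene" or "top" or "wrist"; returns the picture (480x640x3 uint8, red, green, blue); there is no depth.
- optics.camera_params(name): a dict with "camera_matrix" (3x3 intrinsics, pixels), "D" ([k1, k2, p1, p2, k3] as OpenCV has them; the pictures are not rectified), "R" (3x3) and "t" (3): a world point X has camera coordinates R X + t; the wrist camera has in their place "mount" (4x4, takes a point from camera to tool coordinates, whose origin is the TCP and whose axes are the tool frame's). Camera axes: x right, y down, z forward; pixel columns grow to the right and rows downward; lengths in m; the calibration is good to about 2 mm. A picture is of the moment at which its call begins: read the wrist's pose just before it. camera_params takes no time and is no camera call.
- bot.job_done(): hands the job in, once; it reports no verdict.
The state is a dict: "time": time; "q": joint angles; "qd": joint speeds; "joint_efforts": joint torques, N m; "ee_pos": TCP position; "tcp_rot": TCP orientation; "wrist_force": force on the tool from outside, world axes, zero at the start; "torque": the same for the moment, N m; "opening": finger opening in m.
Only numpy, scipy, OpenCV 4.12 (cv2) and the standard library are available. Lean on these libraries where they do the work, as an engineer would, in place of code of your own. Each camera call takes 0.05 s, during which the arm holds its last target.

## Working session

There is one attempt and no reset: what is moved stays moved. The work goes in short steps, Python scripts to look and compute and a shell command to move; the robot and the scene stay as the last step left them, time stands still between calls to the robot, and variables do not carry over. Pictures are saved under pics/ and viewed, and the job is handed in when it is done.

```bash
ls; mkdir -p pics; python3 - <<'E'
from workcell import bot, optics
import cv2
print(bot.get_obs())
for n in ["scene","top","wrist"]:
    p=optics.camera_params(n); print(n,p)
    cv2.imwrite(f"pics/{n}0.png",optics.camera(n)[:,:,::-1])
E
```

```text
pics
{'time': 0.0, 'q': array([ 6.41134888e+01,  5.00894491e+00,  1.00333453e+01,  9.50990486e+01,
       -8.10147881e-04,  9.00001278e+01]), 'qd': array([-0.03034858, -0.03944381,  0.02492403,  0.04625044, -0.01748183,
       -0.10851229]), 'joint_efforts': array([ 3.22715736e-03, -5.20387137e+01,  4.64804757e+01,  1.62244641e-02,
        2.57454549e-04,  1.46391648e-05]), 'ee_pos': array([0.24002553, 0.49460016, 0.23059382]), 'tcp_rot': array([1.79999190e+02, 7.46481939e-02, 6.41133611e+01]), 'wrist_force': array([ 0.46824313, -0.78985651,  0.26638142]), 'torque': array([ 0.00631582,  0.01469449, -0.00115277]), 'opening': 0.08524203343344769}
scene {'camera_matrix': array([[616.12962607,   0.        , 319.26628995],
       [  0.        , 616.12962607, 231.9572887 ],
       [  0.        ,   0.        ,   1.        ]]), 'D': array([-0.0843924,  0.       ,  0.       ,  0.       ,  0.       ]), 'R': array([[-0.60319604,  0.79743405, -0.01592064],
       [ 0.59451456,  0.43621769, -0.67547507],
       [-0.53170196, -0.41690893, -0.73721094]]), 't': array([ 0.33125136, -0.27183587,  2.03
[... 365 characters left out ...]
    [ 0.07500243,  0.00677586, -0.99716033]]), 't': array([0.00964379, 0.54783804, 1.19190476])}
wrist {'camera_matrix': array([[379.2082292 ,   0.        , 318.64216192],
       [  0.        , 379.2082292 , 240.99394396],
       [  0.        ,   0.        ,   1.        ]]), 'D': array([0.01757147, 0.        , 0.        , 0.        , 0.        ]), 'mount': array([[ 9.99999929e-01, -3.64477989e-04, -9.03700927e-05,
         2.03070327e-04],
       [ 3.74481204e-04,  9.50101313e-01,  3.11941270e-01,
        -8.07792963e-02],
       [-2.78349830e-05, -3.11941281e-01,  9.50101382e-01,
        -1.41778979e-01],
       [ 0.00000000e+00,  0.00000000e+00,  0.00000000e+00,
         1.00000000e+00]])}
```

View pics/scene0.png

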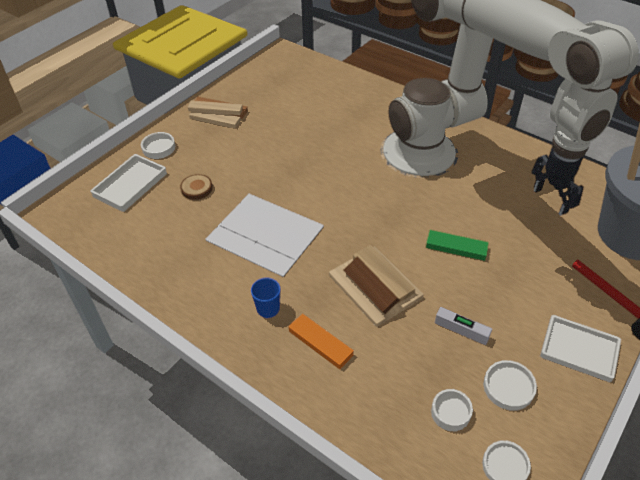

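View pics/top0.png

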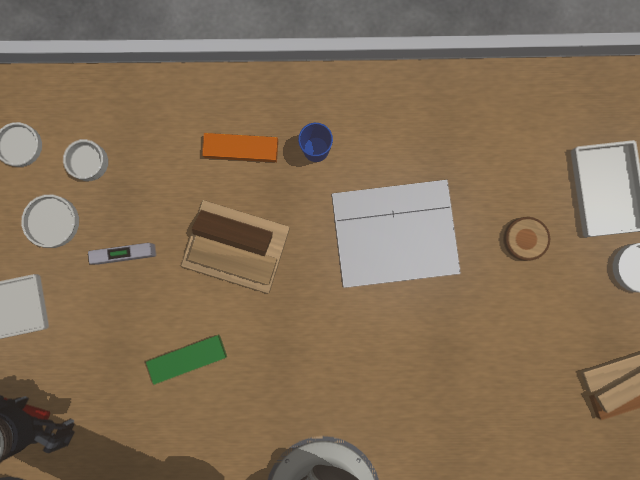

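View pics/wrist0.png

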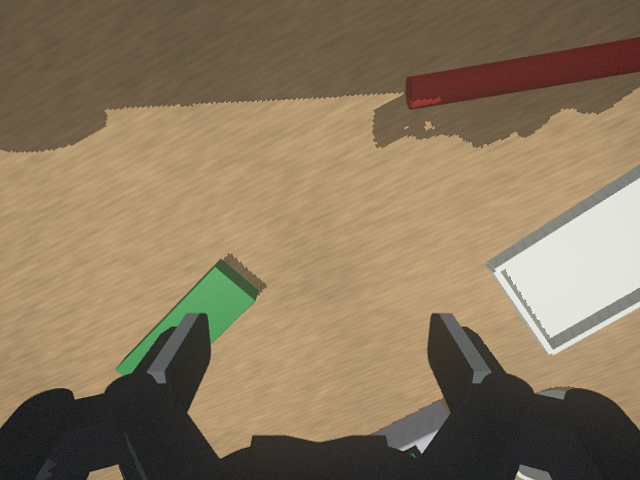

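The scene view shows the pile near (376,285), the sheet near (265,233) with its line, the cup at (266,297) and the level at (463,325). In the top view, the pile is near (237,246) and the line runs from (337,220) to (452,208). I'll zoom in to get the corners.

```bash
python3 - <<'E'
import cv2
a=cv2.imread("pics/top0.png"); 
cv2.imwrite("pics/topcrop.png",cv2.resize(a[190:300,170:300],None,fx=6,fy=5.4,interpolation=cv2.INTER_CUBIC)[:, :])
b=cv2.imread("pics/scene0.png")
cv2.imwrite("pics/scenecrop.png",cv2.resize(b[240:330,320:430],None,fx=6,fy=6,interpolation=cv2.INTER_CUBIC))
cv2.imwrite("pics/sheetcrop.png",cv2.resize(a[170:300,320:470],None,fx=5,fy=4.5,interpolation=cv2.INTER_CUBIC))
E
```

```text
(no output)
```

View pics/topcrop.png

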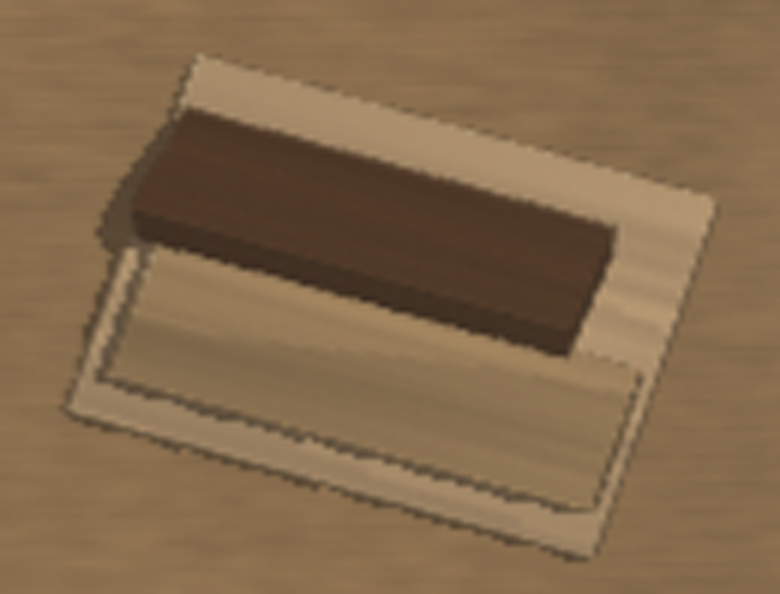

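View pics/scenecrop.png

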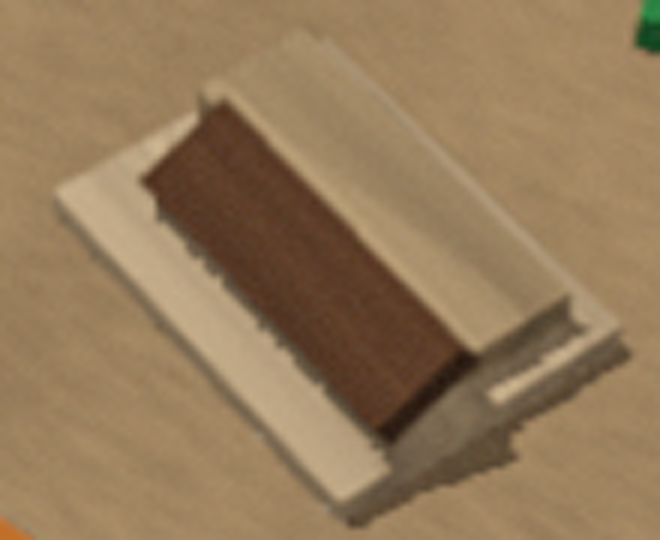

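View pics/sheetcrop.png

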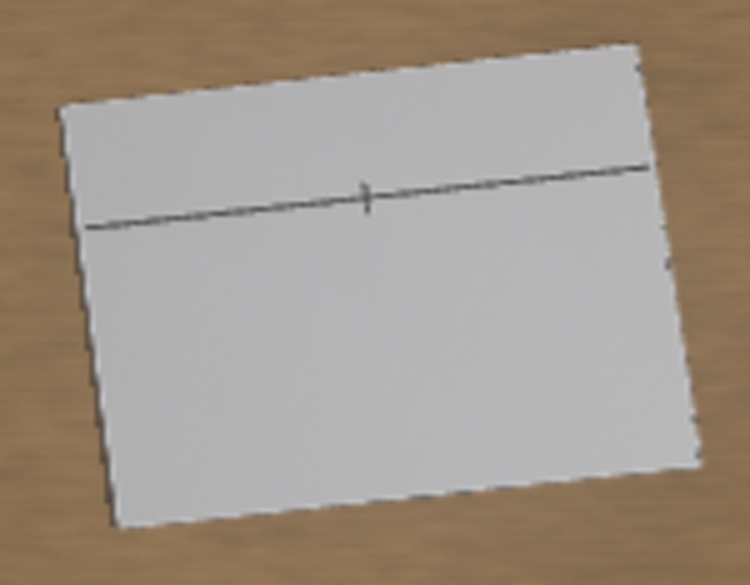

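```bash
cat > h.py <<'E'
import numpy as np, cv2
from scipy.optimize import least_squares
from scipy.spatial.transform import Rotation as Ro
from workcell import bot, optics
def proj(n,X,pose=None):
    p=optics.camera_params(n); X=np.atleast_2d(X).astype(float)
    if n=="wrist":
        pos,rpy=pose; R=Ro.from_euler('xyz',rpy,degrees=True).as_matrix()
        Xt=(X-pos)@R; M=p['mount']; Xc=(Xt-M[:3,3])@M[:3,:3]
        R0=np.zeros(3);t0=np.zeros(3)
    else:
        Xc=X@p['R'].T+p['t']
    return cv2.projectPoints(Xc,np.zeros(3),np.zeros(3),p['camera_matrix'],p['D'])[0][:,0]
def onplane(n,uv,z,pose=None):
    p=optics.camera_params(n)
    r=cv2.undistortPoints(np.array(uv,float).reshape(-1,1,2),p['camera_matrix'],p['D'])[:,0]
    d=np.c_[r,np.ones(len(r))]
    if n=="wrist":
        pos,rpy=pose; R=Ro.from_euler('xyz',rpy,degrees=True).as_matrix();M=p['mount']
        c=R@M[:3,3]+pos; d=d@(R@M[:3,:3]).T
    else:
        c=-p['R'].T@p['t']; d=d@p['R']
    s=(z-c[2])/d[:,2]
    return c+d*s[:,None]
E
cat > fit.py <<'E'
from h import *
un=lambda c,sx,sy,ox,oy:[((x+.5)/sx-.5+ox,(y+.5)/sy-.5+oy) for x,y in c]
T=un([(190,110),(617,228),(135,210),(575,333)],6,5.4,170,190) # far+y, far-y, near+y, near-y
S=un([(380,432),(145,181),(470,355),(223,100)],6,6,320,240)
a=np.radians(26.6)
def corners(p):
    x,y,yaw=p; R=Ro.from_euler('zy',[0,0]).as_matrix()
    R=Ro.from_euler('Z',yaw).as_matrix()@Ro.from_euler('Y',a).as_matrix()
    return np.array([R@np.array(v)+[x,y,.0408] for v in [(.027,.085,.012),(.027,-.085,.012),(-.027,.085,.012),(-.027,-.085,.012)]])
for use in ["top","scene","both"]:
    def f(p):
        c=corners(p);r=[]
        if use!="scene": r.append(proj("top",c)-T)
        if use!="top": r.append(proj("scene",c)-S)
        return np.concatenate(r).ravel()
    s=least_squares(f,[.57,.18,-.3]); print(use,s.x[:2],np.degrees(s.x[2]),np.abs(s.fun).max(),s.fun.round(1))
sl=un([(198,55),(717,202)],6,5.4,170,190); print("slab far",onplane("top",sl,.018))
lo=un([(640,372),(97,380),(592,512)],6,5.4,170,190); print("lower -y far, +y near,-y near",onplane("top",lo,.040))
ss=un([(57,190),(340,505)],6,6,320,240); print("slab far scene -y,+y",onplane("scene",ss,.018))
l=un([(86,228),(648,167),(366,198)],5,4.5,320,170); w=onplane("top",l,.006); print("line +y,-y,mid",w)
d=w[0]-w[1];print(np.degrees(np.arctan2(-d[0],d[1])),np.hypot(*d[:2]))
ls=[(218,235),(296,260)]
E
python3 fit.py
python3 -c "
import cv2
b=cv2.imread('pics/scene0.png')
cv2.imwrite('pics/sheetscene.png',cv2.resize(b[190:280,200:330],None,fx=6,fy=6,interpolation=cv2.INTER_CUBIC))"
```

```text
top [0.58358889 0.19475817] -17.796715367588064 0.6352382258479565 [-0.2 -0.4  0.6 -0.1 -0.4  0.3 -0.   0.2]
scene [0.58935549 0.20175452] -18.167520316918704 0.9180352943279217 [-0.3  0.9 -0.8  0.1  0.3 -0.9  0.8 -0.2]
both [0.58526307 0.19726587] -17.96370782884792 2.890105518004532 [-1.3 -1.2 -0.5 -0.7 -1.5 -0.6 -1.2 -0.4 -0.8 -1.  -1.4 -1.5 -0.3 -2.9
  0.2 -1.9]
slab far [[0.66351643 0.2680934  0.018     ]
 [0.59842723 0.07008378 0.018     ]]
lower -y far, +y near,-y near [[0.52545738 0.09787805 0.04      ]
 [0.5244528  0.30002552 0.04      ]
 [0.46787786 0.11596409 0.04      ]]
slab far scene -y,+y [[0.60276773 0.07437116 0.018     ]
 [0.66910755 0.27207345 0.018     ]]
line +y,-y,mid [[ 0.61414228 -0.03946049  0.006     ]
 [ 0.64245192 -0.29890839  0.006     ]
 [ 0.62807159 -0.16883018  0.006     ]]
6.227188652010733 0.26098783259645947
```

View pics/sheetscene.png

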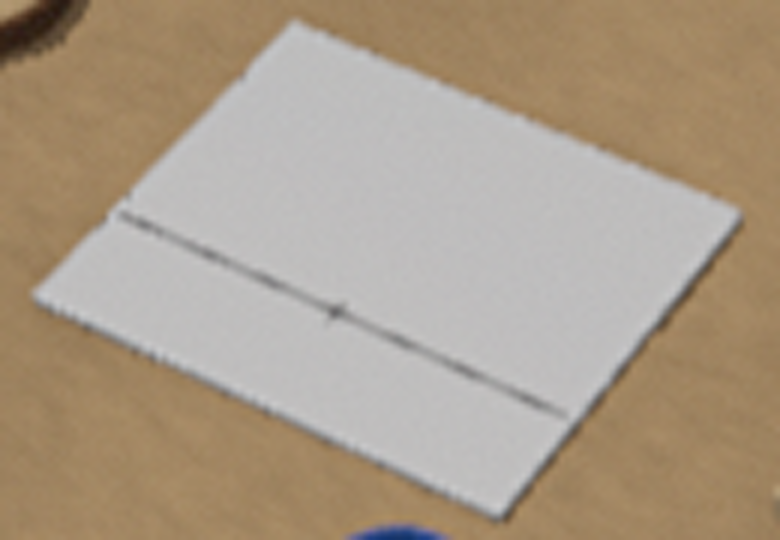

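The raised camera corners of the pile and the line agree between views apart from an offset of about 5 mm between the two cameras. I'll refine with the wrist camera, which is tied to the robot, starting by moving above the pile.

```bash
cat > rows.py <<'E'
import sys
from h import *
# target pos, tool z dir & x dir given as euler 'xyz' deg
def delta(pos,R,verbose=True):
    o=bot.get_obs(); R0=Ro.from_euler('xyz',o['tcp_rot'],degrees=True)
    d=R0.inv().apply(np.array(pos)-o['ee_pos']); w=(R0.inv()*R).as_rotvec()
    print("shift",d.round(4),"turn",w.round(4),np.degrees(np.linalg.norm(w)).round(1)," from",o['ee_pos'].round(4),o['tcp_rot'].round(2),'q',o['q'].round(1),'t',round(o['time'],2))
def down(yaw): return Ro.from_euler('xyz',[180,0,yaw],degrees=True)
E
python3 - <<'E'
from rows import *
delta([.575,.17,.26],down(-18))
E
```

```text
shift [-0.1459  0.4431 -0.0291] turn [8.0000e-04 8.0000e-04 1.4332e+00] 82.1  from [0.24   0.4947 0.2307] [1.800e+02 6.000e-02 6.412e+01] q [64.1  5.  10.  95.1 -0.  90. ] t 0.15
```

```bash
python3 -m creep '[[-0.146,0.443,-0.03,0,0,1.433,1],[-0.146,0.443,-0.03,0,0,1.433,1],[-0.146,0.443,-0.03,0,0,1.433,1],[-0.146,0.443,-0.03,0,0,1.433,1],[-0.146,0.443,-0.03,0,0,1.433,1],[-0.146,0.443,-0.03,0,0,1.433,1],[-0.146,0.443,-0.03,0,0,1.433,1],[-0.146,0.443,-0.03,0,0,1.433,1]]'
python3 - <<'E'
from rows import *
delta([.575,.17,.26],down(-18))
E
```

```text
time: 0.95
ee_pos: [0.5278, 0.2151, 0.257]
tcp_rot: [-180.0, 0.0, -5.0]
wrist_force: [0.6, 1.5, 0.7]
opening: 0.0853
shift [ 0.051   0.0408 -0.003 ] turn [-0.000e+00  1.000e-04  2.269e-01] 13.0  from [0.5278 0.2151 0.257 ] [-1.8e+02  1.0e-02 -5.0e+00] q [ 22.2   8.5  16.8  98.3   0.  117.2] t 0.95
```

```bash
python3 -m creep '[[0.051,0.041,-0.003,0,0,0.227,1],[0.051,0.041,-0.003,0,0,0.227,1],[0.051,0.041,-0.003,0,0,0.227,1],[0.051,0.041,-0.003,0,0,0.227,1]]'
python3 - <<'E'
from rows import *
delta([.575,.17,.26],down(-18))
o=bot.get_obs(); np.save("w1.npy",np.r_[o['ee_pos'],o['tcp_rot']]); cv2.imwrite("pics/w1.png",optics.camera("wrist")[:,:,::-1])
E
```

```text
time: 1.35
ee_pos: [0.5739, 0.1719, 0.2595]
tcp_rot: [180.0, 0.1, -17.6]
wrist_force: [0.1, 1.1, -0.1]
opening: 0.0854
shift [ 0.0016  0.0015 -0.0005] turn [0.0003 0.001  0.0075] 0.4  from [0.5739 0.1719 0.2595] [ 1.7998e+02  6.0000e-02 -1.7570e+01] q [ 16.7  12.8  22.1  99.3   0.  124.2] t 1.35
```

View pics/w1.png

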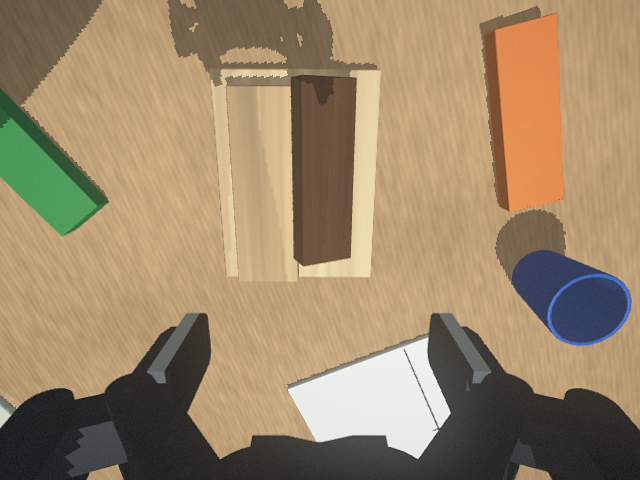

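The wrist view shows the dark plank's top face between (302,75) and (357,78) at the upper end and (302,265) and (351,258) at the lower end, with the slab around it. I'll zoom in for subpixel corners.

```bash
python3 - <<'E'
import cv2
a=cv2.imread("pics/w1.png")
cv2.imwrite("pics/w1a.png",cv2.resize(a[60:160,270:390],None,fx=6,fy=6,interpolation=cv2.INTER_CUBIC))
cv2.imwrite("pics/w1b.png",cv2.resize(a[200:295,215:385],None,fx=4.5,fy=6,interpolation=cv2.INTER_CUBIC))
E
```

```text
(no output)
```

View pics/w1a.png

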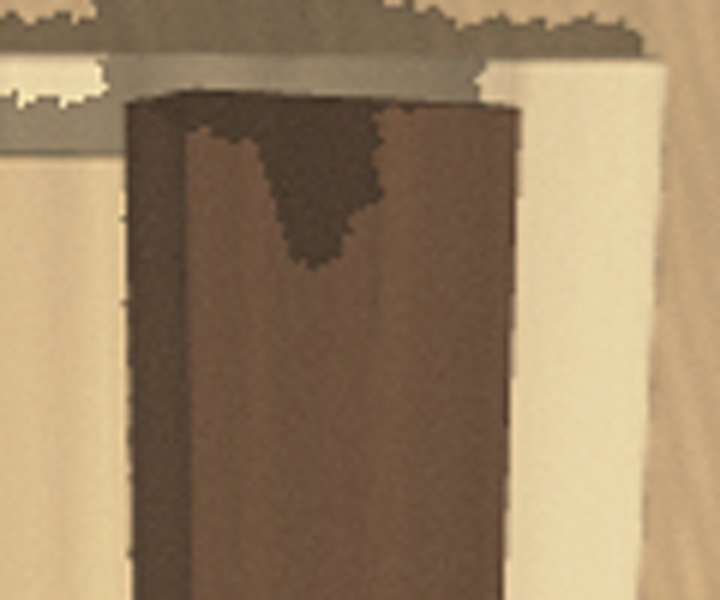

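View pics/w1b.png

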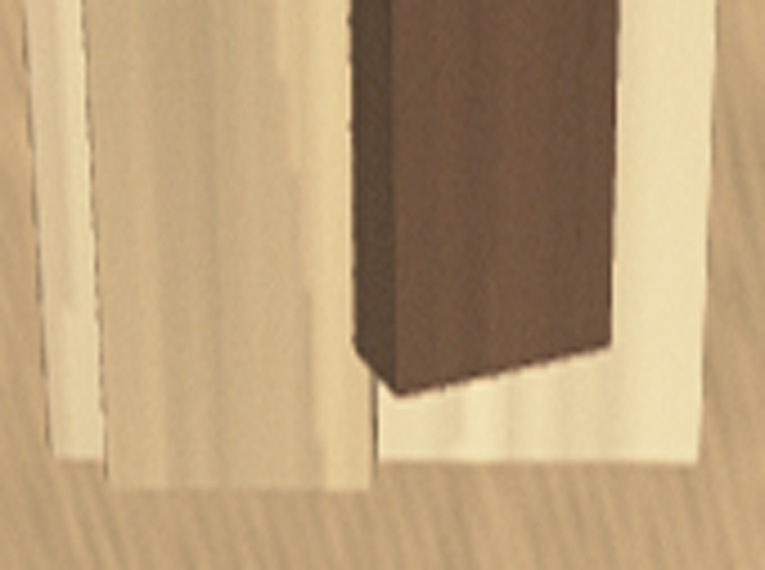

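```bash
cat > fitw.py <<'E'
from h import *
un=lambda c,sx,sy,ox,oy:[((x+.5)/sx-.5+ox,(y+.5)/sy-.5+oy) for x,y in c]
w=np.load("w1.npy"); pose=(w[:3],w[3:])
W=np.array(un([(519,106),(183,92),(126,104)],6,6,270,60)+un([(396,395),(611,346),(354,348)],4.5,6,215,200))
V=np.array([(.027,.085,.012),(-.027,.085,.012),(-.027,.085,-.012),(-.027,-.085,.012),(.027,-.085,.012),(-.027,-.085,-.012)])
def C(p,z=None): 
    R=Ro.from_euler('Z',p[2]).as_matrix()@Ro.from_euler('Y',np.radians(26.6) if len(p)<5 else p[4]).as_matrix()
    return V@R.T+[p[0],p[1],p[3] if len(p)>3 else .0408]
for p0 in ([.585,.197,-.31],[.585,.197,-.31,.0408],[.585,.197,-.31,.0408,.464]):
    s=least_squares(lambda p:(proj("wrist",C(p),pose)-W).ravel(),p0); print(s.x.round(4),np.degrees(s.x[2]),s.fun.round(1))
print("slab -y far",onplane("wrist",un([(697,463)],4.5,6,215,200),.018,pose),"lower -y far/near",onplane("wrist",un([(370,488),(107,488)],4.5,6,215,200),.04,pose))
E
python3 fitw.py
```

```text
[ 0.5849  0.1979 -0.3108] -17.80794894464608 [ 0.8 -0.5  0.4 -1.3 -1.3 -0.8 -0.1  1.5  0.5  0.9 -0.4  1.3]
[ 0.5848  0.1976 -0.3107  0.0364] -17.80414503936593 [ 0.3  0.4  0.6 -0.3 -0.9  0.2  0.1  0.1  0.1 -0.3 -0.2  0. ]
[ 0.5849  0.1976 -0.3106  0.0364  0.4452] -17.796195030851063 [ 0.5  0.3  0.2 -0.2 -0.8  0.2 -0.2 -0.   0.3 -0.1 -0.  -0.2]
slab -y far [[0.5997916  0.07246048 0.018     ]] lower -y far/near [[0.52649013 0.10077579 0.04      ]
 [0.4686099  0.11909309 0.04      ]]
```

```bash
cat >> rows.py <<'E'
c=np.array([.585,.1978,.0408]); RG=Ro.from_euler('Z',-17.8,degrees=True)*Ro.from_euler('Y',26.6,degrees=True)*Ro.from_euler('X',180,degrees=True)
n=-RG.as_matrix()[:,2]
E
python3 - <<'E'
from rows import *
delta(c+.09*n,RG); print(n,c+.09*n)
E
```

```text
shift [ 0.0436 -0.0274  0.1385] turn [ 0.0012 -0.4636  0.0048] 26.6  from [0.5736 0.1724 0.2598] [ 1.7999e+02  4.0000e-02 -1.7520e+01] q [ 16.7  12.8  22.1  99.3   0.  124.2] t 1.4
[ 0.42632459 -0.13687785  0.89415424] [0.62336921 0.18548099 0.12127388]
```

```bash
python3 -m creep '[[0.044,-0.027,0.06,0,-0.464,0.005,0.74],[0.044,-0.027,0.1,0,-0.464,0.005,0.74],[0.044,-0.027,0.138,0,-0.464,0.005,0.74],[0.044,-0.027,0.138,0,-0.464,0.005,0.74],[0.044,-0.027,0.138,0,-0.464,0.005,0.74],[0.044,-0.027,0.138,0,-0.464,0.005,0.74],[0.044,-0.027,0.138,0,-0.464,0.005,0.74]]' 20
python3 - <<'E'
from rows import *
delta(c+.09*n,RG)
o=bot.get_obs(); print(o['opening'],o['wrist_force']);np.save("w2.npy",np.r_[o['ee_pos'],o['tcp_rot']]); cv2.imwrite("pics/w2.png",optics.camera("wrist")[:,:,::-1])
E
```

```text
time: 2.1
ee_pos: [0.6243, 0.1854, 0.1267]
tcp_rot: [-179.9, 26.2, -17.8]
wrist_force: [0.9, 0.3, 0.7]
opening: 0.0632
shift [0.0016 0.0002 0.0053] turn [-0.0019 -0.0073  0.0007] 0.4  from [0.6243 0.1854 0.1267] [-179.87   26.18  -17.76] q [ 11.1  45.3  47.8 115.8  12.4 116.4] t 2.1
0.06315510127683333 [0.90086156 0.28042223 0.6793793 ]
```

View pics/w2.png

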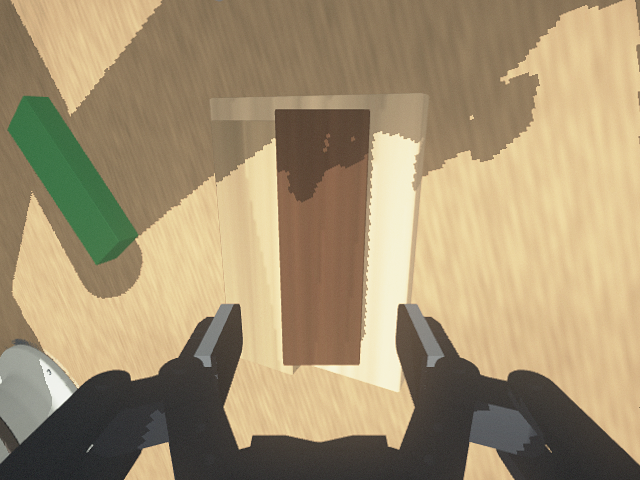

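Seen from the grasp tilt, the plank's top-face corners are at (275,109), (370,109), (284,364) and (360,363), and it sits nearly centred between the fingers. A quick refit before descending.

```bash
python3 - <<'E'
from rows import *
w=np.load("w2.npy"); pose=(w[:3],w[3:])
W=np.array([(275,109),(370,109),(284,364.5),(360,363.5)])
V=np.array([(-.027,.085,.012),(.027,.085,.012),(-.027,-.085,.012),(.027,-.085,.012)])
def C(p): return V@(Ro.from_euler('Z',p[2])*Ro.from_euler('Y',26.6,degrees=True)).as_matrix().T+[p[0],p[1],p[3]]
s=least_squares(lambda p:(proj("wrist",C(p),pose)-W).ravel(),[.585,.1978,-.31,.0408]);print(s.x,np.degrees(s.x[2]),s.fun.round(1))
print(RG.inv().apply(s.x[[0,1,3]]-c))
delta(c-.001*n,RG)
E
```

```text
[ 0.58457541  0.197612   -0.30871981  0.03779489] -17.688341881546364 [-0.1  0.1  0.1 -0.  -0.2 -0.4  0.3  0.3]
[0.00103548 0.00030879 0.00284231]
shift [0.0011 0.0004 0.0971] turn [-0.0027 -0.0083  0.0008] 0.5  from [0.6244 0.1853 0.1275] [-179.82   26.12  -17.75] q [ 11.1  45.2  47.8 115.8  12.4 116.4] t 2.15
```

```bash
python3 -m creep '[[0.001,0,0.03,-0.002,-0.008,0,0.74],[0.001,0,0.05,-0.002,-0.008,0,0.74],[0.001,0,0.07,-0.002,-0.008,0,0.74],[0.001,0,0.08,-0.002,-0.008,0,0.74],[0.001,0,0.08,-0.002,-0.008,0,0.74],[0.001,0,0.08,-0.002,-0.008,0,0.74]]'
python3 - <<'E'
from rows import *
delta(c-.001*n,RG)
cv2.imwrite("pics/w3.png",optics.camera("wrist")[:,:,::-1])
delta(c-.001*n,RG)
print(bot.get_obs()['wrist_force'])
E
```

```text
time: 2.75
ee_pos: [0.5916, 0.1955, 0.0538]
tcp_rot: [180.0, 26.8, -17.8]
wrist_force: [1.2, 0.3, 0.5]
opening: 0.063
shift [-0.0004 -0.0002  0.0157] turn [ 0.      0.0027 -0.0005] 0.2  from [0.5916 0.1955 0.0538] [179.99  26.75 -17.83] q [ 12.3  40.   31.4 105.   13.1 117.4] t 2.75
shift [-0.0008 -0.0003  0.0154] turn [ 0.0001  0.0032 -0.0009] 0.2  from [0.5918 0.1953 0.0533] [179.97  26.78 -17.86] q [ 12.3  40.   31.5 105.   13.1 117.4] t 2.8
[0.1815448  0.76877021 0.48949431]
```

View pics/w3.png

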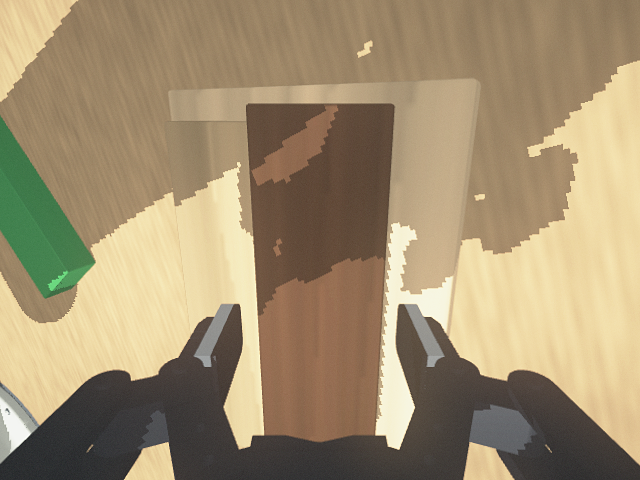

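The plank is centred between the jaws (plank edges at columns 258 and 388 near the tips, fingers at 241 and 397). I'll go down the remaining 15 mm.

```bash
python3 -m creep '[[0,0,0.007,0,0,0,0.74],[0,0,0.012,0,0,0,0.74],[0,0,0.015,0,0,0,0.74],[0,0,0.015,0,0,0,0.74],[0,0,0.015,0,0,0,0.74]]'
python3 - <<'E'
from rows import *
delta(c-.001*n,RG)
cv2.imwrite("pics/w4.png",optics.camera("wrist")[:,:,::-1])
cv2.imwrite("pics/s4.png",cv2.resize(optics.camera("scene")[200:340,320:460,::-1],None,fx=4,fy=4))
delta(c-.001*n,RG)
print(bot.get_obs()['wrist_force'])
E
```

```text
time: 3.3
ee_pos: [0.5845, 0.197, 0.0364]
tcp_rot: [179.8, 27.1, -18.0]
wrist_force: [-0.0, -0.2, 0.8]
opening: 0.0635
shift [-0.0017 -0.0009 -0.003 ] turn [ 0.0022  0.0081 -0.0025] 0.5  from [0.5845 0.197  0.0364] [179.8   27.06 -17.96] q [ 12.6  39.5  28.8 103.1  13.2 117.7] t 3.3
shift [-0.0018 -0.0009 -0.0027] turn [ 0.002   0.0077 -0.0025] 0.5  from [0.5847 0.197  0.0367] [179.82  27.04 -17.96] q [ 12.6  39.5  28.8 103.1  13.2 117.7] t 3.4
[ 0.93036692  0.97526015 -0.05891773]
```

View pics/w4.png

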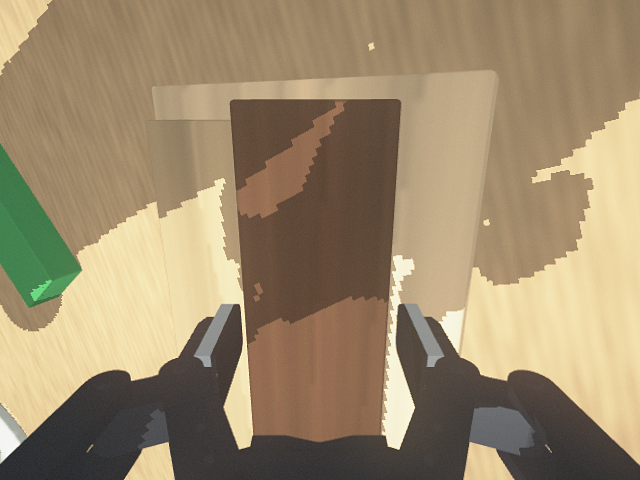

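View pics/s4.png

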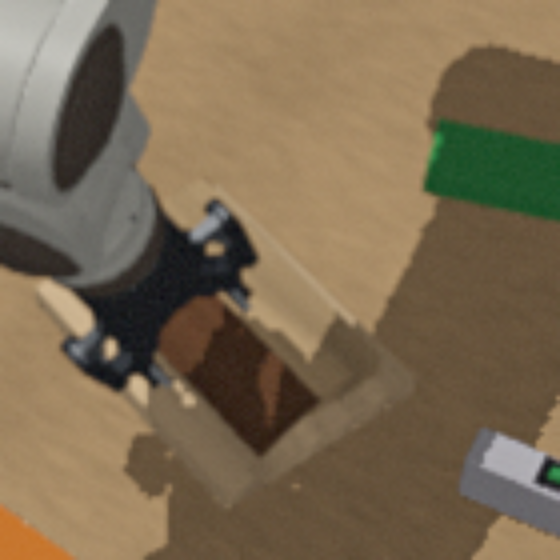

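No contact so far, but the tool sits about 3 mm deeper and 1.5 mm off to the far side. I'll correct that and close gently.

```bash
python3 -m creep '[[-0.0015,-0.001,-0.0025,0.002,0.007,-0.002,0.74],[-0.0015,-0.001,-0.0025,0.002,0.007,-0.002,0.68],[-0.0015,-0.001,-0.0025,0.002,0.007,-0.002,0.6],[-0.0015,-0.001,-0.0025,0.002,0.007,-0.002,0.55],[-0.0015,-0.001,-0.0025,0.002,0.007,-0.002,0.55],[-0.0015,-0.001,-0.0025,0.002,0.007,-0.002,0.5],[-0.0015,-0.001,-0.0025,0.002,0.007,-0.002,0.5]]' 25
python3 - <<'E'
from rows import *
delta(c-.001*n,RG)
cv2.imwrite("pics/w5.png",optics.camera("wrist")[:,:,::-1])
o=bot.get_obs();print(o['wrist_force'],o['opening'],o['torque'])
E
```

```text
time: 4.1
ee_pos: [0.5849, 0.1981, 0.0403]
tcp_rot: [-180.0, 26.6, -17.8]
wrist_force: [1.1, 0.2, 5.5]
opening: 0.053
shift [-0.0001  0.0003  0.0004] turn [-0.0008  0.     -0.0003] 0.0  from [0.5849 0.1981 0.0403] [-179.96   26.6   -17.82] q [ 12.7  39.   28.5 102.8  13.2 117.8] t 4.1
[1.82032885 0.51772164 6.06487201] 0.05317340724598226 [0.06893289 0.06756579 0.01153172]
```

View pics/w5.png

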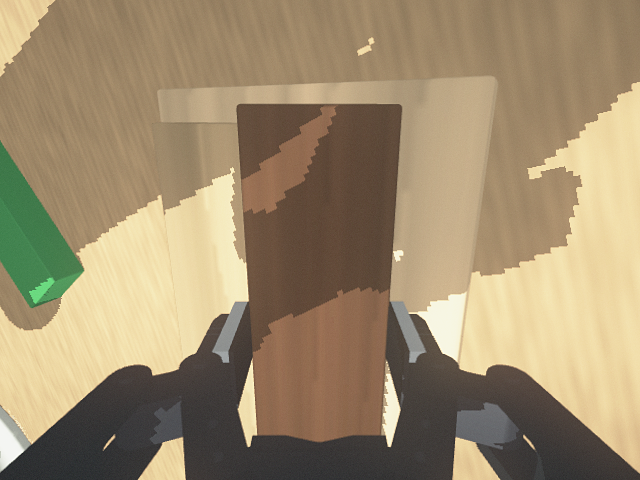

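Both pads are on the plank (opening 53 mm). Next I firm up the grip and lift straight up; world z in tool axes is (-0.448, 0, -0.894).

```bash
python3 -m creep '[[0,0,0,0,0,0,0.5],[0,0,0,0,0,0,0.5],[-0.0022,0,-0.0045,0,0,0,0.5],[-0.0067,0,-0.0134,0,0,0,0.5],[-0.0134,0,-0.0268,0,0,0,0.5],[-0.0224,0,-0.0447,0,0,0,0.5],[-0.0314,0,-0.0626,0,0,0,0.5],[-0.0448,0,-0.0894,0,0,0,0.5]]' 45
python3 -m creep '[[0,0,0,0,0,0,0.5],[0,0,0,0,0,0,0.5],[0,0,0,0,0,0,0.5]]'
python3 - <<'E'
from rows import *
cv2.imwrite("pics/w6.png",optics.camera("wrist")[:,:,::-1])
cv2.imwrite("pics/s6.png",cv2.resize(optics.camera("scene")[200:340,320:460,::-1],None,fx=4,fy=4))
o=bot.get_obs();print(o)
E
```

```text
time: 4.95
ee_pos: [0.5843, 0.1979, 0.1404]
tcp_rot: [179.9, 26.7, -17.8]
wrist_force: [-0.5, 0.2, -1.4]
opening: 0.0523
time: 5.25
ee_pos: [0.5846, 0.198, 0.1389]
tcp_rot: [180.0, 26.7, -17.8]
wrist_force: [-0.7, 0.9, -0.9]
opening: 0.0526
{'time': 5.35, 'q': array([ 12.68381106,  38.75245575,  38.94129539, 113.67369289,
        13.1451414 , 117.77700251]), 'qd': array([-0.05689894,  0.0905205 ,  0.00270619,  0.08803991,  0.12140787,
        0.01252909]), 'joint_efforts': array([ 3.20751664e-03, -8.37256551e+01,  4.34216380e+01,  4.56874475e+00,
        7.45453611e-01,  3.69080381e-04]), 'ee_pos': array([0.58433603, 0.19794789, 0.138538  ]), 'tcp_rot': array([179.92485957,  26.73027758, -17.85494888]), 'wrist_force': array([-0.39043549, -0.03775566, -1.22211294]), 'torque': array([-0.17128629, -0.49216209,  0.01524544]), 'opening': 0.05238801486087904}
```

View pics/w6.png

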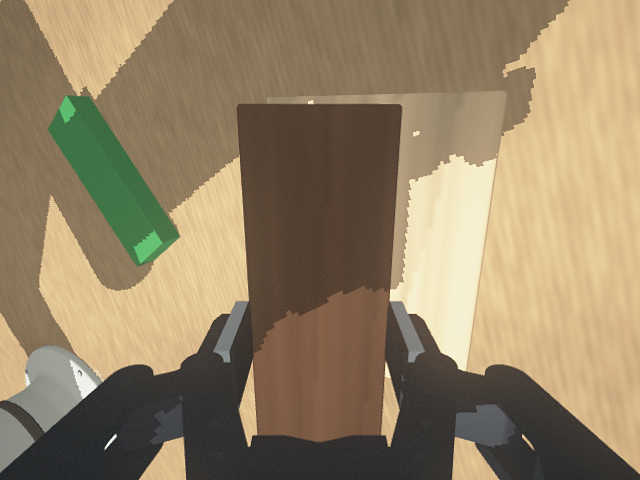

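View pics/s6.png

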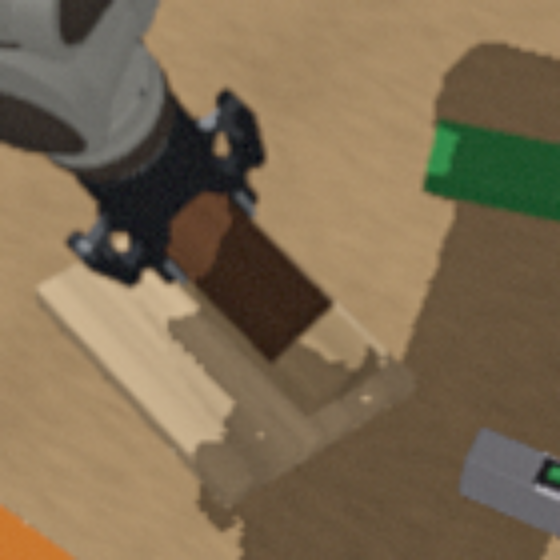

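Lifted cleanly: the plank is up with the slab and lower plank in place, and the grip is unchanged. Next I estimate the line from the top, scene and w1 pictures, then hover over the sheet.

```bash
python3 - <<'E'
from rows import *
un=lambda c,sx,sy,ox,oy:[((x+.5)/sx-.5+ox,(y+.5)/sy-.5+oy) for x,y in c]
w=np.load("w1.npy"); pose=(w[:3],w[3:])
print("w1",onplane("wrist",[(405,349),(437,429)],.006,pose))
s=onplane("scene",un([(565,414),(122,214),(336,313)],6,6,200,190),.006);print("scene +y,-y,mid",s)
d=s[0]-s[1];print(np.degrees(np.arctan2(-d[0],d[1])))
# average line mid
m=np.array([.630,-.166,.006]);yaw=6.2
ex=np.array([np.cos(np.radians(yaw)),np.sin(np.radians(yaw)),0])
print(m-.057*ex)
p=m-.065*ex; p[2]=.13
delta(p,down(yaw))
E
```

```text
w1 [[ 0.61618735 -0.0374724   0.006     ]
 [ 0.62729297 -0.16720501  0.006     ]]
scene +y,-y,mid [[ 0.61711565 -0.0379417   0.006     ]
 [ 0.64636809 -0.29382072  0.006     ]
 [ 0.63295088 -0.1657413   0.006     ]]
6.521819422876928
[ 0.5733334  -0.17215596  0.006     ]
shift [ 0.0893  0.359  -0.0349] turn [-0.0967  0.4599 -0.4118] 35.8  from [0.5843 0.1979 0.1385] [179.92  26.73 -17.85] q [ 12.7  38.8  38.9 113.7  13.1 117.8] t 5.35
```

```bash
python3 -m creep '[[0.011,0.045,-0.005,-0.012,0.058,-0.052,0.5],[0.022,0.09,-0.01,-0.024,0.115,-0.103,0.5],[0.034,0.135,-0.013,-0.036,0.173,-0.154,0.5],[0.045,0.18,-0.017,-0.048,0.23,-0.206,0.5],[0.056,0.225,-0.022,-0.06,0.288,-0.258,0.5],[0.067,0.27,-0.026,-0.073,0.345,-0.309,0.5],[0.078,0.315,-0.03,-0.085,0.403,-0.36,0.5],[0.089,0.359,-0.035,-0.097,0.46,-0.412,0.5]]'
python3 -m creep '[[0,0,0,0,0,0,0.5],[0,0,0,0,0,0,0.5],[0,0,0,0,0,0,0.5]]'
python3 - <<'E'
from rows import *
o=bot.get_obs();np.save("w7.npy",np.r_[o['ee_pos'],o['tcp_rot']]);cv2.imwrite("pics/w7.png",optics.camera("wrist")[:,:,::-1])
print(o['ee_pos'],o['tcp_rot'],o['q'],o['opening'],o['wrist_force'])
E
```

```text
time: 6.15
ee_pos: [0.5645, -0.1745, 0.1304]
tcp_rot: [180.0, -0.2, 6.3]
wrist_force: [0.2, -0.4, -1.0]
opening: 0.0526
time: 6.45
ee_pos: [0.5653, -0.1722, 0.1305]
tcp_rot: [-180.0, -0.0, 6.2]
wrist_force: [0.1, -0.6, -0.9]
opening: 0.0528
[ 0.56530195 -0.17221424  0.13047221] [-1.79957801e+02 -3.53489319e-02  6.21212480e+00] [-1.69683119e+01  9.72659686e+00  4.17170191e+00  8.44292204e+01
  5.27061634e-02  6.68195576e+01] 0.052804932167535915 [ 0.12009444 -0.56252439 -0.8857421 ]
```

View pics/w7.png

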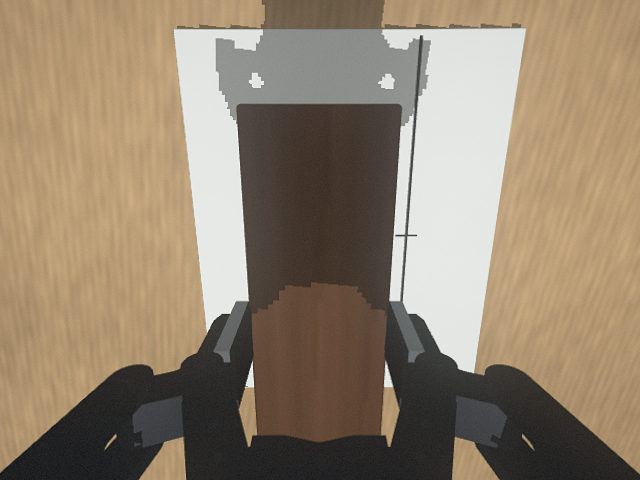

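The wrist view shows the line from (421,37) through the tick at (405.5,235.5) to (402,300), to the right of the gripped plank and parallel to it.

```bash
python3 - <<'E'
from rows import *
w=np.load("w7.npy"); pose=(w[:3],w[3:])
P=onplane("wrist",[(421.5,37),(405.5,235.5),(402.3,300)],.006,pose);print(P)
for i,j in((0,2),(0,1)):
    d=P[i]-P[j];print(np.degrees(np.arctan2(-d[0],d[1])),np.hypot(*d[:2]))
# plank top corners relative to tool (far end)
q=onplane("wrist",[(237.5,104),(401.5,104),(258.5,436),(382,436)],w[2]+.011,pose)
R=Ro.from_euler('xyz',w[3:],degrees=True);print(R.inv().apply(q-w[:3]).round(4))
E
```

```text
[[ 0.61501867 -0.03863149  0.006     ]
 [ 0.62859392 -0.16781271  0.006     ]
 [ 0.63549143 -0.21992414  0.006     ]]
6.442923347202466 0.18244494487105534
5.999016563174588 0.12989255064412603
[[-0.0266 -0.0845 -0.011 ]
 [ 0.0265 -0.0844 -0.0109]
 [-0.0265  0.0514 -0.0111]
 [ 0.0272  0.0514 -0.011 ]]
```

```bash
python3 - <<'E'
from rows import *
delta([.5721,-.1741,.030],down(6.3))
E
```

```text
shift [0.0061 0.003  0.1005] turn [-0.0006 -0.0008 -0.0007] 0.1  from [ 0.5656 -0.1719  0.1305] [-1.7996e+02 -4.0000e-02  6.2600e+00] q [-16.9   9.7   4.2  84.4   0.1  66.8] t 6.5
```

```bash
python3 -m creep '[[0.006,0.003,0.03,0,0,0,0.5],[0.006,0.003,0.06,0,0,0,0.5],[0.006,0.003,0.08,0,0,0,0.5],[0.006,0.003,0.092,0,0,0,0.5],[0.006,0.003,0.1,0,0,0,0.5],[0.006,0.003,0.1,0,0,0,0.5],[0.006,0.003,0.1,0,0,0,0.5]]'
python3 - <<'E'
from rows import *
delta([.5721,-.1741,.0175],down(6.3))
E
```

```text
time: 7.2
ee_pos: [0.5726, -0.1751, 0.0319]
tcp_rot: [180.0, -0.2, 6.2]
wrist_force: [-0.2, -0.4, -1.0]
opening: 0.0527
shift [-0.0004 -0.001   0.0144] turn [ 0.0005 -0.0029 -0.0011] 0.2  from [ 0.5726 -0.1751  0.0319] [ 1.7997e+02 -1.6000e-01  6.2400e+00] q [-17.   12.2  -3.9  73.7   0.   66.7] t 7.2
```

```bash
python3 -m creep '[[0,-0.001,0.003,0,-0.002,-0.001,0.5],[0,-0.001,0.006,0,-0.002,-0.001,0.5],[0,-0.001,0.008,0,-0.002,-0.001,0.5],[0,-0.001,0.01,0,-0.002,-0.001,0.5],[0,-0.001,0.011,0,-0.002,-0.001,0.5],[0,-0.001,0.012,0,-0.002,-0.001,0.5],[0,-0.001,0.012,0,-0.002,-0.001,0.5]]'
```

```text
time: 7.9
ee_pos: [0.5718, -0.1742, 0.0188]
tcp_rot: [180.0, 0.0, 6.3]
wrist_force: [-0.1, 1.1, -1.8]
opening: 0.0524
```

```bash
python3 -m creep '[[0,0,0.001,0,0,0,0.5],[0,0,0.001,0,0,0,0.5],[0,0,0.001,0,0,0,0.5]]'; python3 -m creep '[[0,0,0.001,0,0,0,0.5],[0,0,0.001,0,0,0,0.5],[0,0,0.001,0,0,0,0.5]]'
```

```text
time: 8.2
ee_pos: [0.5719, -0.1742, 0.018]
tcp_rot: [180.0, 0.0, 6.3]
wrist_force: [-0.8, 0.4, -1.8]
opening: 0.053
time: 8.5
ee_pos: [0.572, -0.1742, 0.0176]
tcp_rot: [180.0, -0.0, 6.3]
wrist_force: [-1.7, 0.8, 5.1]
opening: 0.0528
```

Contact with the sheet (about 5 N). Now I release slowly and take a picture.

```bash
python3 -m creep '[[0,0,0,0,0,0,0.6],[0,0,0,0,0,0,0.65],[0,0,0,0,0,0,0.75],[0,0,0,0,0,0,0.75],[0,0,0,0,0,0,0.75],[0,0,0,0,0,0,0.75]]' 20
python3 - <<'E'
from rows import *
o=bot.get_obs();np.save("w8.npy",np.r_[o['ee_pos'],o['tcp_rot']]);cv2.imwrite("pics/w8.png",optics.camera("wrist")[:,:,::-1])
print(o['ee_pos'],o['tcp_rot'],o['opening'],o['wrist_force'])
E
```

```text
time: 9.1
ee_pos: [0.5719, -0.1742, 0.0169]
tcp_rot: [180.0, 0.0, 6.3]
wrist_force: [0.1, -0.0, -0.6]
opening: 0.0642
[ 0.57185913 -0.17421385  0.01685655] [1.79999175e+02 1.67287097e-02 6.26681404e+00] 0.06416285291594438 [ 0.06374438 -0.00765225 -0.59185095]
```

View pics/w8.png

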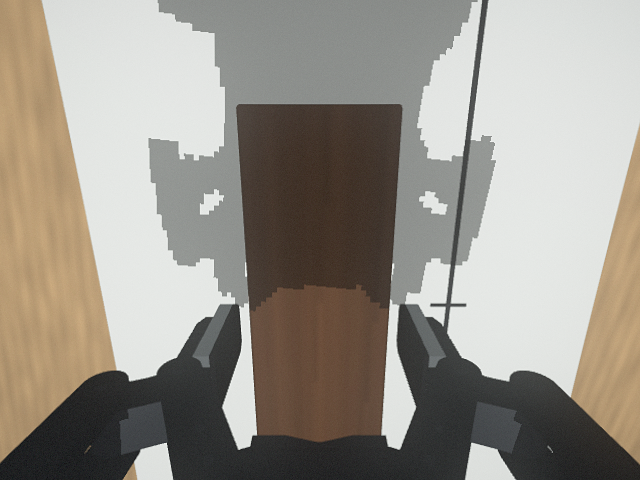

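The plank lies flat on the sheet, released, roughly parallel to the line (tick at (448,305)). I'll raise the tool straight up and measure.

```bash
python3 -m creep '[[0,0,-0.01,0,0,0,0.75],[0,0,-0.04,0,0,0,0.75],[0,0,-0.08,0,0,0,0.75],[0,0,-0.13,0,0,0,0.5],[0,0,-0.13,0,0,0,0.5],[0,0,-0.13,0,0,0,0.5],[0,0,-0.13,0,0,0,0.5]]'
python3 - <<'E'
from rows import *
o=bot.get_obs();np.save("w9.npy",np.r_[o['ee_pos'],o['tcp_rot']]);cv2.imwrite("pics/w9.png",optics.camera("wrist")[:,:,::-1])
print(o['ee_pos'],o['tcp_rot'],o['opening'],o['wrist_force'])
ex=np.array([np.cos(np.radians(6.3)),np.sin(np.radians(6.3)),0])
p=np.array([.6288,-.1678,.0])-.125*ex; p[1]-=.0; p[2]=.145
print(p);delta(p,down(-83.7))
E
```

```text
time: 9.85
ee_pos: [0.5716, -0.1741, 0.1464]
tcp_rot: [-180.0, 0.1, 6.3]
wrist_force: [0.2, -0.1, -0.8]
opening: 0.0426
[ 0.57160291 -0.17409617  0.14638884] [-1.79984548e+02  5.54215260e-02  6.27083798e+00] 0.04264145271396054 [ 0.16049588 -0.10234735 -0.84020336]
[ 0.50455488 -0.18151679  0.145     ]
shift [-0.0672  0.0001  0.001 ] turn [1.0000e-03 1.9000e-03 1.5703e+00] 90.0  from [ 0.5714 -0.1741  0.1459] [-1.7997e+02  1.1000e-01  6.2700e+00] q [-16.9  10.7   7.   86.4  -0.   66.8] t 9.9
```

View pics/w9.png

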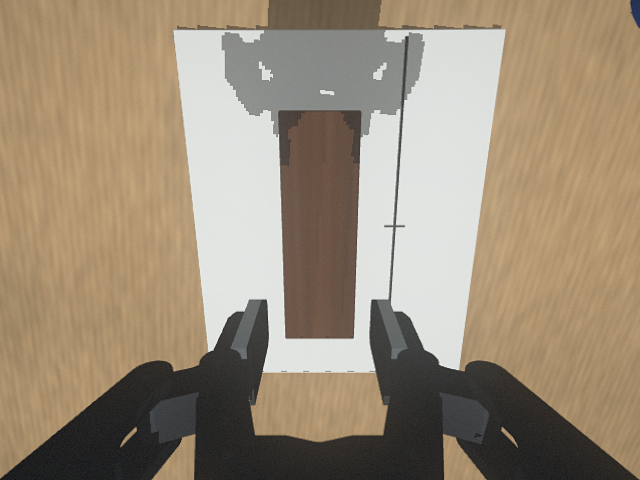

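Plank top corners are at (279,111), (361,111), (285.5,338) and (354,338); the line runs (407,38) to (389.5,300) with the tick at (394.5,226).

```bash
python3 - <<'E'
from rows import *
w=np.load("w9.npy"); pose=(w[:3],w[3:])
K=onplane("wrist",[(279,111),(361,111),(285.5,338),(354,338)],.030,pose);L=onplane("wrist",[(407,38),(394.5,226),(389.5,300)],.006,pose)
print(K,K.mean(0));print(L)
a=lambda d:np.degrees(np.arctan2(-d[0],d[1]))
print(a(K[1]-K[3]),a(K[0]-K[2]),a(L[0]-L[2]))
t=np.radians(6.3);ex=np.array([np.cos(t),np.sin(t),0]);print("x rel",(K-L[1])@ex, "y rel",(K.mean(0)-L[1])@np.array([-np.sin(t),np.cos(t),0]))
E
python3 -m creep '[[-0.03,0,0,0,0,0.15,0.5],[-0.067,0,0,0,0,0.3,0.5],[-0.067,0,0,0,0,0.45,0.5],[-0.067,0,0,0,0,0.6,0.5],[-0.067,0,0,0,0,0.75,0.5],[-0.067,0,0,0,0,0.9,0.5],[-0.067,0,0,0,0,1.05,0.5],[-0.067,0,0,0,0,1.2,0.5]]'
python3 - <<'E'
from rows import *
delta([.5046,-.1815,.145],down(-83.7))
E
```

```text
[[ 0.5365338  -0.09358396  0.03      ]
 [ 0.58893131 -0.08784963  0.03      ]
 [ 0.55438618 -0.26043015  0.03      ]
 [ 0.60758727 -0.25452622  0.03      ]] [ 0.57185964 -0.17409749  0.03      ]
[[ 0.61502461 -0.03896922  0.006     ]
 [ 0.62916338 -0.1675619   0.006     ]
 [ 0.63588209 -0.230596    0.006     ]]
6.386485520372475 6.107353877151235 6.211862457824096
x rel [-0.08395227 -0.03124194 -0.08451646 -0.03098878] y rel -0.00020793953804225038
time: 10.7
ee_pos: [0.5046, -0.1813, 0.1456]
tcp_rot: [179.9, 0.1, -62.8]
wrist_force: [-0.0, 0.5, 0.3]
opening: 0.0426
shift [0.0002 0.0001 0.0006] turn [0.0021 0.0014 0.3641] 20.9  from [ 0.5046 -0.1813  0.1456] [ 1.799e+02  1.000e-01 -6.284e+01] q [-19.8   2.4  -2.2  85.6  -0.  133.1] t 10.7
```

The plank is parallel within about 0.1°, 31 mm short and 0 mm off along the line. Next I finish the turn and come down behind it.

```bash
python3 -m creep '[[0,0,0,0,0,0.15,0.5],[0,0,0,0,0,0.3,0.5],[0,0,0,0,0,0.364,0.5],[0,0,0.04,0,0,0.364,0.5],[0,0,0.08,0,0,0.364,0.5],[0,0,0.1,0,0,0.364,0.5],[0,0,0.1,0,0,0.364,0.5],[0,0,0.1,0,0,0.364,0.5]]'
python3 - <<'E'
from rows import *
cv2.imwrite("pics/w10.png",optics.camera("wrist")[:,:,::-1])
delta([.5046,-.1815,.013],down(-83.7))
E
```

```text
time: 11.5
ee_pos: [0.5049, -0.1814, 0.0469]
tcp_rot: [179.9, 0.0, -83.3]
wrist_force: [0.3, -0.4, 0.9]
opening: 0.0428
shift [-0.0003  0.001   0.0349] turn [-0.0004 -0.0004  0.0063] 0.4  from [ 0.5056 -0.1816  0.0479] [-1.7998e+02 -2.0000e-02 -8.3340e+01] q [-19.8   3.7 -11.6  74.7  -0.  153.6] t 11.55
```

View pics/w10.png

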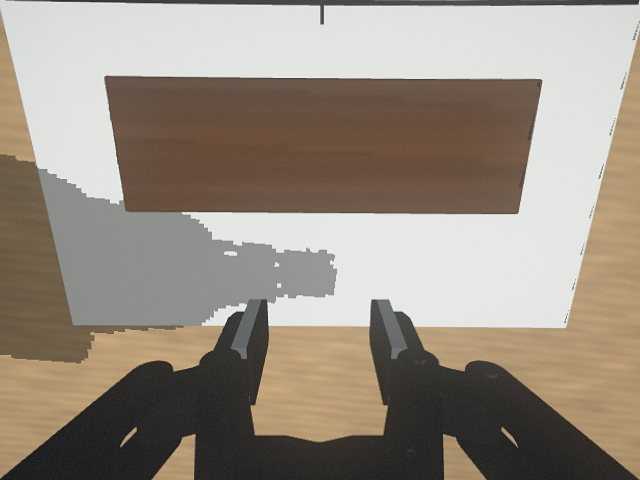

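The plank is centred ahead of the fingers and the line is at the top of the picture (row 3). Next I descend behind the plank.

```bash
python3 -m creep '[[0,0,0.01,0,0,0.006,0.5],[0,0,0.02,0,0,0.006,0.5],[0,0,0.03,0,0,0.006,0.5],[0,0,0.033,0,0,0.006,0.5],[0,0,0.033,0,0,0.006,0.5],[0,0,0.033,0,0,0.006,0.5]]'
python3 - <<'E'
from rows import *
delta([.5046,-.1815,.013],down(-83.7)); print(bot.get_obs()['wrist_force'])
E
```

```text
time: 12.15
ee_pos: [0.5054, -0.1816, 0.0142]
tcp_rot: [180.0, -0.0, -83.7]
wrist_force: [0.1, 0.0, -0.5]
opening: 0.0427
shift [-0.0002  0.0008  0.0012] turn [ 0.     -0.0002  0.0003] 0.0  from [ 0.5054 -0.1816  0.0142] [ 1.800e+02 -1.000e-02 -8.369e+01] q [-19.8   4.8 -14.3  70.9  -0.  153.9] t 12.15
[ 0.08195402  0.03779364 -0.50887327]
```

```bash
python3 -m creep '[[0,-0.008,0,0,0,0,0.5],[0,-0.016,0,0,0,0,0.5],[0,-0.022,0,0,0,0,0.5],[0,-0.024,0,0,0,0,0.5],[0,-0.026,0,0,0,0,0.5],[0,-0.028,0,0,0,0,0.5],[0,-0.03,0,0,0,0,0.5],[0,-0.032,0,0,0,0,0.5]]'
python3 -m creep '[[0,-0.002,0,0,0,0,0.5],[0,-0.004,0,0,0,0,0.5],[0,-0.006,0,0,0,0,0.5],[0,-0.008,0,0,0,0,0.5],[0,-0.01,0,0,0,0,0.5],[0,-0.01,0,0,0,0,0.5]]'
cat > look.py <<'E'
from rows import *
import sys
o=bot.get_obs();np.save(sys.argv[1]+".npy",np.r_[o['ee_pos'],o['tcp_rot']]);im=optics.camera("wrist")[:,:,::-1];cv2.imwrite(f"pics/{sys.argv[1]}.png",im)
t=np.radians(6.25);ex=np.array([np.cos(t),np.sin(t),0])
print("tcp local x",(o['ee_pos']-[.629,-.1677,0])@ex,o['ee_pos'],o['tcp_rot'],o['wrist_force'])
E
python3 look.py w11
```

```text
time: 12.95
ee_pos: [0.537, -0.178, 0.0139]
tcp_rot: [180.0, -0.0, -83.7]
wrist_force: [-0.7, 0.5, -0.5]
opening: 0.0428
time: 13.55
ee_pos: [0.5473, -0.1769, 0.014]
tcp_rot: [-180.0, -0.0, -83.7]
wrist_force: [0.5, -0.1, 1.1]
opening: 0.0424
tcp local x -0.08217043234755515 [ 0.54734248 -0.17686951  0.01400788] [-1.79996880e+02 -7.59231125e-03 -8.36770654e+01] [ 0.50239326 -0.06351832  1.10037863]
```

View pics/w11.png

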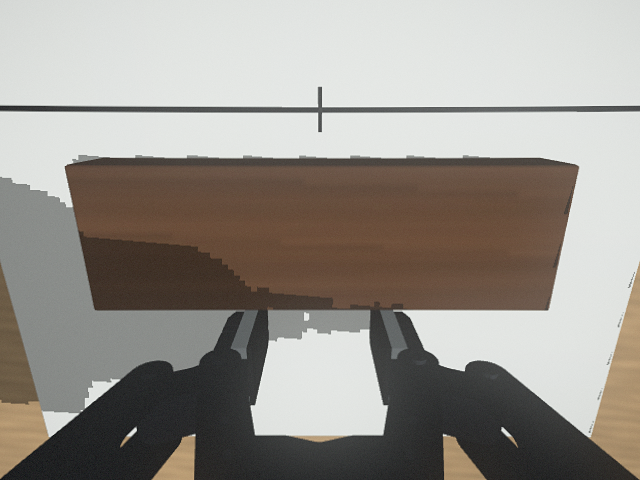

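The plank is in front of the fingertips with its far top edge at row 166, bottom edge at about row 157, and the line at row 108.

```bash
cat > meas.py <<'E'
from rows import *
import sys,json
w=np.load(sys.argv[1]+".npy"); pose=(w[:3],w[3:])
line,tick,top,bot_=json.loads(sys.argv[2])
L=onplane("wrist",line,.006,pose);T=onplane("wrist",[tick],.006,pose)[0];U=onplane("wrist",top,.030,pose)
d=L[0]-L[1]; t=np.arctan2(-d[0],d[1]); ex=np.array([np.cos(t),np.sin(t),0])
print("yaw line",np.degrees(t),"tick",T,"far edge rel line (top)",(U-T)@ex)
if bot_: print("bottom",(onplane("wrist",bot_,.006,pose)-T)@ex)
print("tcp rel",(w[:3]-T)@ex)
E
python3 meas.py w11 '[[[20,108],[620,109]],[320,109],[[67,166],[578,166]],[[110,158],[540,158]]]'
```

```text
yaw line 6.208718281498103 tick [ 0.62933389 -0.16784063  0.006     ] far edge rel line (top) [-0.01825941 -0.01798713]
bottom [-0.01818693 -0.01792695]
tcp rel -0.08248696930065622
```

Far edge is 18 mm short, and both height assumptions agree. I'll push 14 mm more, slowly.

```bash
python3 -m creep '[[0,-0.002,0,0,0,0,0.5],[0,-0.004,0,0,0,0,0.5],[0,-0.006,0,0,0,0,0.5],[0,-0.008,0,0,0,0,0.5],[0,-0.01,0,0,0,0,0.5],[0,-0.012,0,0,0,0,0.5],[0,-0.0135,0,0,0,0,0.5],[0,-0.014,0,0,0,0,0.5]]'
python3 -m creep '[[0,0,0,0,0,0,0.5],[0,0,0,0,0,0,0.5]]'
python3 look.py w12
```

```text
time: 14.4
ee_pos: [0.5611, -0.1754, 0.014]
tcp_rot: [180.0, -0.0, -83.7]
wrist_force: [-2.3, -1.1, 0.9]
opening: 0.0427
time: 14.6
ee_pos: [0.5611, -0.1754, 0.014]
tcp_rot: [-180.0, -0.0, -83.7]
wrist_force: [-0.2, -0.1, 0.2]
opening: 0.0427
tcp local x -0.06833767934868598 [ 0.561093   -0.17536341  0.01396786] [-1.79989668e+02 -3.36474002e-03 -8.36847198e+01] [-0.15901493 -0.11173047  0.2443076 ]
```

View pics/w12.png

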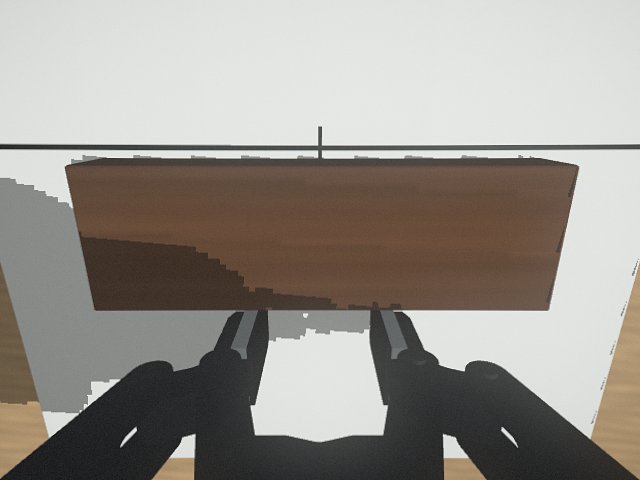

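```bash
python3 meas.py w12 '[[[20,147.3],[620,147.5]],[320,147.4],[[67,166],[578,166]],[[110,158],[540,158]]]'
python3 -m creep '[[0,-0.001,0,0,0,0,0.5],[0,-0.002,0,0,0,0,0.5],[0,-0.003,0,0,0,0,0.5],[0,-0.0035,0,0,0,0,0.5],[0,-0.0035,0,0,0,0,0.5],[0,-0.0035,0,0,0,0,0.5]]'
python3 look.py w13
python3 -c "
import cv2
a=cv2.imread('pics/w13.png');cv2.imwrite('pics/w13c.png',cv2.resize(a[130:190],(800,600),interpolation=cv2.INTER_NEAREST))"
```

```text
yaw line 6.277031254060459 tick [ 0.62928352 -0.16788339  0.006     ] far edge rel line (top) [-0.00426142 -0.00420805]
bottom [-0.00418829 -0.00414693]
tcp rel -0.06859954422168815
time: 15.25
ee_pos: [0.5645, -0.175, 0.0139]
tcp_rot: [180.0, -0.0, -83.7]
wrist_force: [0.4, 0.2, 0.3]
opening: 0.0429
tcp local x -0.06488732817906205 [ 0.56452225 -0.1749824   0.01393328] [ 1.79998530e+02 -3.29550586e-03 -8.36816136e+01] [0.42359202 0.21789409 0.25731182]
```

View pics/w13c.png

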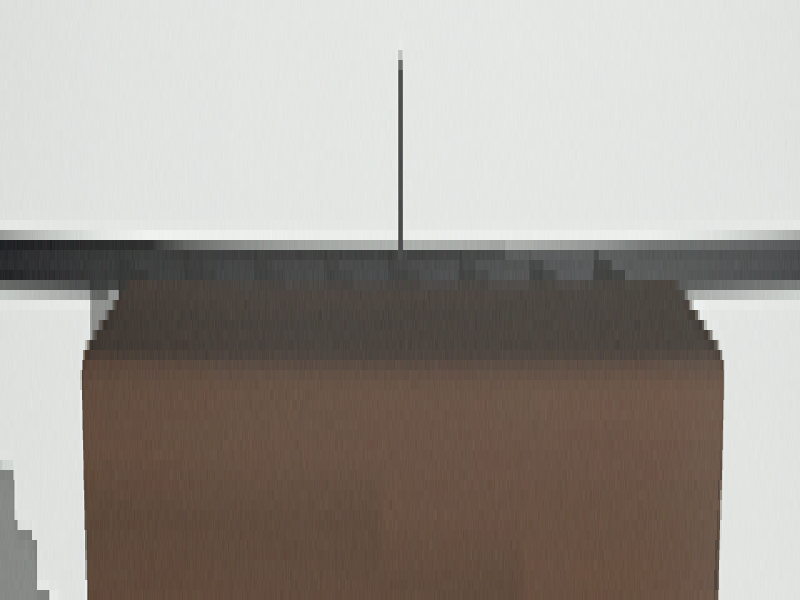

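The plank's far bottom edge (row 158) now sits in the line's near edge (rows 154–159), parallel along the whole length, about 0.5 mm from the line's middle. I'll back away and lift off.

```bash
python3 -m creep '[[0,0.005,0,0,0,0,0.5],[0,0.02,0,0,0,0,0.5],[0,0.04,0,0,0,0,0.5],[0,0.04,-0.03,0,0,0,0.5],[0,0.04,-0.08,0,0,0,0.5],[0,0.04,-0.12,0,0,0,0.5],[0,0.04,-0.12,0,0,0,0.5],[0,0.04,-0.12,0,0,0,0.5]]'
python3 -m creep '[[0,0,0,0,0,0,0.5],[0,0,0,0,0,0,0.5]]'
python3 look.py w14
python3 - <<'E'
from workcell import optics
import cv2
for n in("top","scene"): cv2.imwrite(f"pics/{n}9.png",optics.camera(n)[:,:,::-1])
E
```

```text
time: 16.1
ee_pos: [0.525, -0.1796, 0.135]
tcp_rot: [-179.9, -0.1, -83.7]
wrist_force: [0.3, 0.4, -1.1]
opening: 0.0428
time: 16.3
ee_pos: [0.5239, -0.1791, 0.1324]
tcp_rot: [179.9, 0.1, -83.7]
wrist_force: [-0.8, -0.3, 0.5]
opening: 0.0426
tcp local x -0.10569079844528691 [ 0.52392954 -0.1791345   0.13240886] [ 1.79859548e+02  5.60028593e-02 -8.36830854e+01] [-0.78108165 -0.33254034  0.5493654 ]
```

View pics/w14.png

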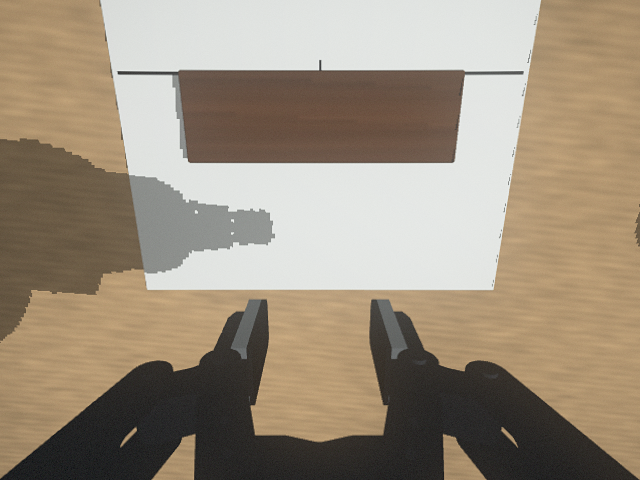

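View pics/top9.png

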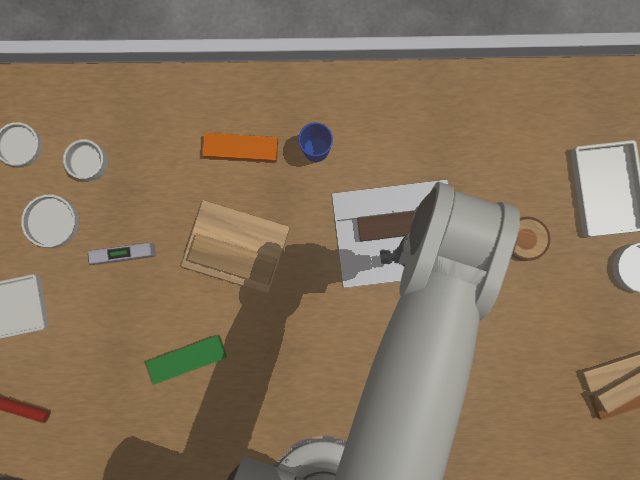

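View pics/scene9.png

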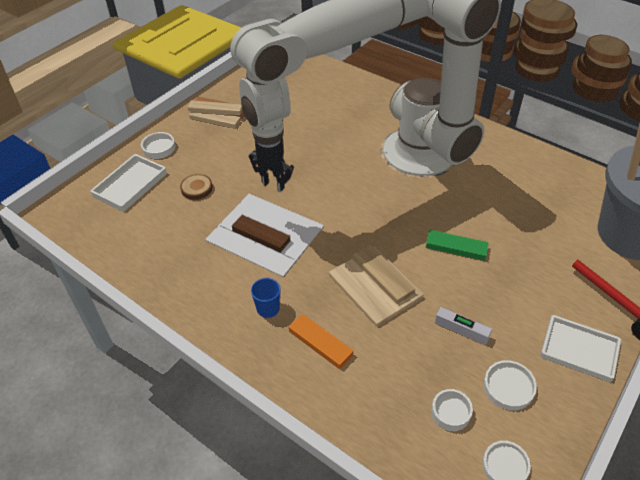

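The plank's far edge runs along the line (top edge near row 70, line near row 73, offset by the height difference). Pile, cup, level and slice are where they were. One last numerical check.

```bash
python3 - <<'E'
import cv2,numpy as np
g=cv2.cvtColor(cv2.imread("pics/w14.png"),cv2.COLOR_BGR2GRAY)
for u in(130,150,500,515): print(u,g[66:80,u])
for u in(200,300,440): print(u,g[66:80,u])
E
python3 meas.py w14 '[[[130,72.5],[515,72.8]],[320.3,72.6],[[180,70],[463,70]],[]]'
```

```text
130 [224 223 224 227 233 121  58  59 127 220 226 223 224 225]
150 [224 224 223 226 231 152  67  66 119 211 228 224 223 225]
500 [228 228 227 229 236 148  89  90 146 225 230 228 227 229]
515 [228 227 228 229 238 121  88  85 152 226 231 226 227 226]
200 [225 226 229 209 123  84  91  92  91  95  94  90  89  88]
300 [228 227 229 229 137  81  90  92  93  91  90  87  87  86]
440 [228 229 232 214 124  89  96 100  97  96  95  91  97  97]
yaw line 6.236871783680215 tick [ 0.62933901 -0.16787828  0.006     ] far edge rel line (top) [-0.00115358 -0.00103182]
tcp rel -0.10600844854263962
```

```bash
python3 -c "
from workcell import bot
print(bot.job_done(), bot.get_obs()['time'])"
```

```text
the job is handed in; nothing more can be done
the job is handed in; nothing more can be done
```

I lifted the dark plank straight off the pile with a tilted grip and set it down flat on the sheet. It touched at about 5 N, parallel to the line, with its far edge 31 mm short. I let go, then pushed it forward with two spread fingertips until the far edge met the line, backed away and handed in at about 16.5 s of the 59 s.

**Last checks:**
- **Far edge:** the final wrist picture puts it about 1 mm short of the line's middle; the close-up taken while still pushing gave about 0.5 mm. Both are within the 5 mm allowed.
- **Angle and position:** the edge is parallel to the line within about 0.1°. Before the push, the plank was centred on the tick to under 1 mm, and the last picture shows no visible sideways shift.
- **Everything else:** the slab, lower plank, cup, level and slice look unmoved by eye in the top and scene pictures. In the final top picture the arm covers part of the sheet and slice.

**Disagreement between cameras:** the fixed top and scene cameras put the plank's starting position about 6–7 mm apart. I used the wrist camera, whose plank position fell between theirs, for the grasp, the placing and the push.

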